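Engage the tube mixer's gear and start it

TASK

Put the tube mixer in gear: slide its gear-change knob all the way towards the rotor, and rock the rotor, one way and if need be the other, until the spring-loaded pinion drops fully in between the wheel's pins. Only once it is in gear, go to the start key on its separate pod: press it half-way to its first click, keep it there for about half a second, then press it fully down and let go. Leave the mixer in gear and do not disturb the tube rack, tip box, flask or well plate.

Things in the scene. Friction and masses are not known exactly. Their poses are not given: they have to be found in the camera images.
- mixer: Fixed white bench mixer, housing 200 (x) x 370 (y) x 70 mm high, plus a low dark console on its -x side (to x = -133 mm, 55 mm high). Origin: centre of its underside; yaw varies. Its +y runs from the gear-change knob to the rotor; the spindle axis is vertical at x = 0, y = +80 mm; knob and pinion slide along x = 0
- spindle (a point): Centre of the top of the rotor's hub, on the spindle axis, 124 mm above the bench. Three spokes (upper side 112 mm above the bench) sit on a wheel with 10 upright square pins set on edge (12 mm across corners, pin circle radius 66 mm). All turn as one, only 0.21 rad to either side of mid-play, to hard stops; start within 0.02 rad of mid-play. Friction holds them; a sleeve moves under about 3 N
- sleeve_a (a point): Centre of the top of one of the rotor's three upright aluminium tube sleeves: 26 mm diameter, 95 mm from the spindle axis, standing 52 mm proud of its spoke, top 164 mm above the bench. The rotor may stand at any angle at the start, and the spokes stand differently to the pins in every run
- sleeve_b (a point): The same for the second sleeve, 120 degrees on (anticlockwise from above)
- sleeve_c (a point): The same for the third sleeve
- knob_top (a point): Centre of the top of the gear-change knob, an upright black cylinder 30 mm in diameter, 60 mm tall (from 92 to 152 mm above the bench) on a low slide. It slides horizontally along the mixer's +y, 50 mm from out to home, towards the rotor. It takes about 5 to 8 N to slide and stays where it is left
- shift_knob (a joint): Travel of the gear-change knob in m: 0 = out (start), 0.05 = home, against its stop
- pinion (a joint): Spring travel (m) of the pinion slide relative to the knob: 0 = extended, negative = pushed back. With the knob home and a tooth riding on a pin it reads -0.012 to about -0.006; when the tooth drops between two pins it returns to 0: in gear. (It reads 0 at the start too, as the pinion is then clear of the wheel.) The spring gives 1 to 2.5 N
- pinion_axis (a point): Point on the vertical axis of the brass six-tooth pinion (80 mm over the teeth), 106 mm above the bench, 14 mm above its teeth. It slides with the knob and does not turn. Its front tooth points up to 0.17 rad to one side, differently in every run, so often only one direction of rocking lets it in, sometimes only just before the rotor's stop
- key_top (a point): Centre of the top of the start key, a round dark cap 50 mm in diameter, 72 mm above the bench when free, in the middle of a fixed white pod 110 x 100 x 48 mm to the left or right of the mixer. Pressed straight down: 6 mm under 1 to 2.5 N to the first click, then a firm step of about 7.5 N, then 6 mm more under up to 9.5 N to the bottom
- key_cap (a joint): First-stage travel of the key in m: 0 = free, 0.006 = at the first click
- key_core (a joint): Second-stage travel of the key in m: 0 = not past the click, 0.006 = fully down
- tube_rack: Yellow tube rack, loose, 80 x 120 x 45 mm (tubes to 54 mm). Origin at the centre of its underside. Bystander
- tip_box: Grey pipette-tip box with pale lid, loose, 84 x 120 x 83 mm. Origin at the centre of its underside. Bystander
- flask: White round bottle, loose, 68 mm diameter, 150 mm tall. Origin at the centre of its underside. Bystander
- well_plate: White flat well plate, loose, 84 x 126 x 14 mm, between the robot and the mixer. Origin at the centre of its underside. Bystander
Not all that is in view belongs to the job. What is shaped like the part that bears key_top but orange or purple is not meant.

How it is judged:
By the outcome, as a careful person would: the job done as asked, in the order asked, and still so for the second after the job is handed in, with the robot touching nothing.
It also fails if it takes over 67 s, if anything falls off the work surface, if the arm or the gripper's body presses on something with over 40 N, if the wrist force passes 120 N, or if a joint passes its speed limit or range.

ROBOT

A 7-joint arm with a two-finger parallel gripper is mounted at the origin on the work surface. World frame = base frame: x ahead of the robot, y to its left, z up, the work surface at z = 0. Lengths are in m, angles in rad, forces in N, time in s.
With the tool pointing down it reaches from about 0.425 to 0.875 m from the base axis. Payload 8.4 kg.
Tool frame: the origin (TCP) lies between the finger pads; the fingertips stand 14 mm ahead of it and the grasp point (between the pads) lies 5 mm behind it; z points along the fingers, y is the direction in which the jaws open and shut (so a half turn about z gives the same grasp; the last joint's range is limited). The gripper opens to 85 mm and grips with 20 to 120 N. Pads are 22 mm wide; open, the fingers measure 114 mm over their backs; the gripper's body (76 mm by 85 mm) begins 54 mm behind the grasp point. The pads swing forward as they close: fully open they stand 13 mm farther back than shut.
Start: joints at [-1.405, 0.333, 0.04, 1.465, -0.013, 1.343, -0.059], TCP at [0.17, 0.627, 0.222] pointing down, gripper open.
Joint ranges: [-2.58, 2.58], [-0.38, 2.09], [-1.3, 1.39], [0.25, 2.4], [-1.5, 4.64], [0.08, 2.09], [-2.65, 2.65]. Speed limits (rad/s): [2.22, 2.22, 2.79, 2.79, 3.14, 3.14, 3.14].

INTERFACE

Orientations are given as a unit quaternion [w, x, y, z].
In Python, from rig import ctrl gives the robot as it stands.
- The arm moves only by the tool apply_moves, never from a script. Its argument "commands" is a list of rows, each an object with "linear": the shift along the tool's x, y, z in cm, a list of three; "angular": the turn, a rotation vector about the tool's x, y, z in rad, a list of three; "fingers": the finger opening in cm, from 0 to 8.54. A call has 1 to 10 rows; each row shifts and turns the commanded pose from where the row before left it, along the tool's axes as they then stand; what a row does not reach is not made up. A row lasts 1/8 s, in which the tool goes at most 62.5 mm and 10.7 degrees, less where a joint would pass 70% of its speed; a pose out of reach is approached as far as the arm can. A call is refused whole if a number of a shift passes 6.25 or a number of a turn 0.188, either way. A call with a gripper value outside its range is refused whole. The fingers move at their own pace and stop on an object; "force" is the grip in N (left out, the last holds). Time passes only in rows, so rows that do not move let the fingers close. It gives the time, the measured TCP pose, the force and the opening at its end, in the units of the state.
- ctrl.state(): the state, without advancing time (a new reading comes with each control period).
- ctrl.capture(name): name is "scene" or "top" or "wrist"; returns the picture (400x640x3 uint8, red, green, blue); there is no depth.
- ctrl.get_calibration(name): a dict with "intrinsics" (3x3 intrinsics, pixels), "k1" (the pictures are not rectified: a ray, as slopes to the right and down, at radius r is drawn at 1 + k1 r^2 times it, then the intrinsics apply), "T" (4x4, takes a point from camera to world coordinates); the wrist camera has in their place "mount" (4x4, takes a point from camera to tool coordinates, whose origin is the TCP and whose axes are the flange's). Camera axes: x right, y down, z forward; pixel columns grow to the right and rows downward; lengths in m; the calibration is good to about 2 mm. A picture is of the moment at which its call begins: read the wrist's pose just before it. get_calibration takes no time and is no camera call.
- ctrl.sign_off(): hands the job in, once; it reports no verdict.
Trained networks look in the newest picture that a camera, given by its name, has taken for a name from the list of things; names that differ only in an ending like _2 or _b are one class to them, and where a whole thing is asked for, a point or a joint stands for the part that bears it (a point fixed in the world has none). Each returns a list of dicts, best first, with "p" (0 to 1); they miss things now and then, are a little off and sometimes report something else, mostly with a low value. They report only what shows in the picture. A call takes as long as a camera call. They do not tell look-alikes from the thing itself.
- ctrl.masks_of(camera, query): "region" (400x640 bool, what is visible of it) and "rect" ([left, top, width, height] in pixels, round what is visible of it).
The state is a dict: "time_s": time; "joint_pos": joint angles; "joint_vel": joint speeds; "joint_torque": joint torques, N m; "eef_pos": TCP position; "ee_rot": TCP orientation; "force": force on the tool from outside, world axes, zero at the start; "ft_torque": the same for the moment, N m; "finger_gap": finger opening in m.
Only numpy, scipy, OpenCV 4.12 (cv2) and the standard library are available. Lean on these libraries where they do the work, as an engineer would, in place of code of your own. Each camera call takes 0.05 s, during which the arm holds its last target. There are 200 camera calls.

## Working session

There is one attempt and no reset: what is moved stays moved. The work goes in short steps, Python scripts to look and compute and a tool call to move; the robot and the scene stay as the last step left them, time stands still between calls to the robot, and variables do not carry over. Pictures are saved under pics/ and viewed, about 8 in all and at most 12, crops included, and the job is handed in when it is done.

Besides the shell and the picture viewer there is one more tool, called after "Emit:" as a command line: name --argument value ..., lists and objects as JSON in quotes. apply_moves: Moves the arm, as the interface text tells. Its arguments: {"type":"object","properties":{"commands":{"type":"array","items":{"type":"object","properties":{"linear":{"type":"array","items":{"type":"number"}},"angular":{"type":"array","items":{"type":"number"}},"fingers":{"type":"number"}}}},"force":{"type":"number"}},"required":["commands"]}

```bash
mkdir -p pics; cat > h.py <<'E'
import numpy as np, cv2, json
from rig import ctrl
def cal(n): 
    c=ctrl.get_calibration(n); return {k:(np.array(v) if not np.isscalar(v) else v) for k,v in c.items()}
def proj(n,P,T=None):
    c=cal(n); T=c['T'] if T is None else T
    p=(np.atleast_2d(P)-T[:3,3])@T[:3,:3]; s=p[:,:2]/p[:,2:]; s=s*(1+c['k1']*(s**2).sum(1,keepdims=True))
    K=c['intrinsics']; return s@K[:2,:2].T+K[:2,2]
def unproj(n,uv,z,T=None):
    c=cal(n); T=c['T'] if T is None else T; K=c['intrinsics']
    d=(np.atleast_2d(uv)-K[:2,2])@np.linalg.inv(K[:2,:2]).T; s=d.copy()
    for _ in range(20): s=d/(1+c['k1']*(s**2).sum(1,keepdims=True))
    r=np.c_[s,np.ones(len(s))]@T[:3,:3].T
    return T[:3,3]+r*((z-T[2,3])/r[:,2])[:,None]
def save(n,name):
    im=ctrl.capture(n); cv2.imwrite(f'pics/{name}.png',im[:,:,::-1]); return im
E
python3 - <<'E'
from h import *
a=save('scene','s0');b=save('top','t0')
cv2.imwrite('pics/both0.png',np.vstack([a,b])[:,:,::-1][:, :])
print(ctrl.state())
for n in('scene','top'): print(n,cal(n))
for q in['mixer','sleeve_a','knob_top','pinion_axis','key_top','spindle','tube_rack','tip_box','flask','well_plate']:
  for n in('scene','top'):
    print(n,q,[(round(m['p'],2),m['rect'],np.round(np.argwhere(m['region']).mean(0)[::-1],1).tolist()) for m in ctrl.masks_of(n,q)][:5])
E
```

```text
{'time_s': 0.1, 'joint_pos': array([-1.40520847,  0.3338395 ,  0.03988787,  1.46620121, -0.01338078,
        1.3433179 , -0.05855335]), 'joint_vel': array([ 0.00027935, -0.00218617,  0.0008948 , -0.00135208, -0.00050121,
        0.0008839 , -0.0003379 ]), 'joint_torque': array([ 4.72825210e-03, -6.60018754e+01,  1.37074683e+00, -4.06476367e+01,
        1.72350928e-02,  8.85834801e-03,  8.26750295e-06]), 'eef_pos': array([0.17003415, 0.62690954, 0.22160192]), 'ee_rot': array([-3.76130950e-05,  1.32046420e-01,  9.91243250e-01, -7.49160909e-04]), 'force': array([ 0.07528657, -0.19632294,  0.9453837 ]), 'ft_torque': array([0.02968691, 0.0399469 , 0.01415499]), 'finger_gap': 0.08506897028627844}
scene {'intrinsics': array([[383.38667907,   0.        , 320.64457508],
       [  0.        , 383.38667907, 202.57659179],
       [  0.        ,   0.        ,   1.        ]]), 'k1': -0.07736492121062873, 'T': array([[-0.84951546,  0.26800349, -0.45442008,  1.01145585],
       [ 0.52722995,  0.46191724, -0.71320477,  0.69109623],
       [ 0.0187631 , -0.84546236, -0.5337053 ,  0.70093485],
       [
[... 1807 characters left out ...]
4.0, 10.3], [298.8, 173.0])]
top tube_rack [(0.8, [384.6, 163.0, 44.1, 33.0], [407.7, 179.2])]
scene tip_box [(0.69, [422.0, 276.0, 68.3, 66.2], [452.5, 309.0]), (0.65, [306.2, 204.8, 69.4, 67.8], [330.7, 241.1])]
top tip_box [(0.81, [156.5, 213.3, 51.4, 31.3], [179.7, 230.1]), (0.45, [408.1, 217.9, 18.1, 13.4], [416.3, 223.9])]
scene flask [(0.72, [381.4, 299.2, 39.0, 64.6], [400.1, 333.6]), (0.46, [305.8, 205.0, 70.7, 66.4], [329.5, 240.8])]
top flask [(0.81, [161.7, 166.6, 32.0, 24.7], [179.6, 177.7])]
scene well_plate [(0.77, [374.4, 229.1, 41.4, 34.5], [393.7, 246.5])]
top well_plate [(0.84, [253.1, 236.4, 42.5, 30.2], [274.7, 251.3]), (0.31, [162.6, 166.1, 30.3, 26.8], [179.9, 177.8])]
```

View pics/t0.png

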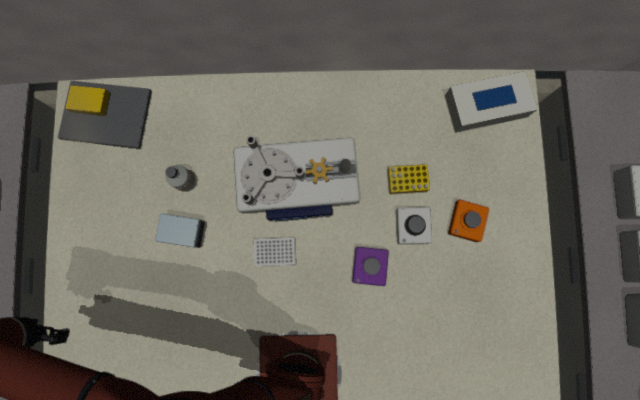

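View pics/s0.png

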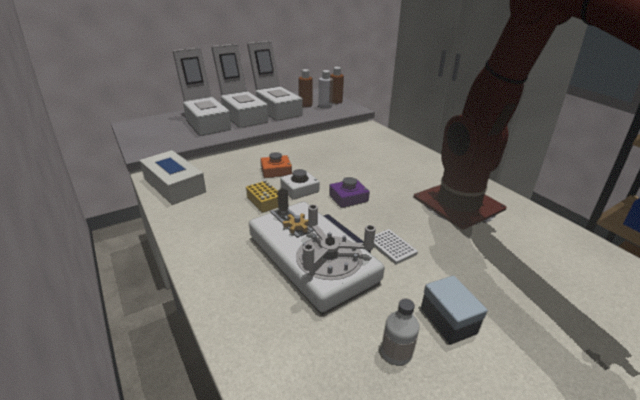

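The top view shows knob at about (346,165), pinion (319,171), hub (267,173), sleeves (252,142), (300,171) and (248,198), and the white pod's key at (416,225). The orange and purple pods are decoys.

```bash
python3 - <<'E'
from h import *
im=cv2.imread('pics/t0.png')
c=cv2.resize(im[120:270,220:440],None,fx=3.6,fy=3.6,interpolation=cv2.INTER_CUBIC); cv2.imwrite('pics/c0.png',c)
for n,uv,z in[('hub',(267,173),.124),('s1',(252,142),.164),('s2',(300,171),.164),('s3',(248,198),.164),('knob',(346,165),.152),('pin',(319,171),.1),('key',(416,224.5),.072)]:
  print(n,unproj('top',uv,z)[0].round(3))
print(cal('wrist'))
E
```

```text
hub [0.586 0.074 0.124]
s1 [0.668 0.111 0.164]
s2 [ 0.582 -0.023  0.164]
s3 [0.509 0.122 0.164]
knob [ 0.599 -0.152  0.152]
pin [ 0.594 -0.075  0.1  ]
key [ 0.434 -0.357  0.072]
{'intrinsics': array([[344.65201672,   0.        , 318.97182958],
       [  0.        , 344.65201672, 200.99104193],
       [  0.        ,   0.        ,   1.        ]]), 'k1': 0.013074447123190438, 'mount': array([[ 6.70895313e-04, -9.44942749e-01, -3.27235009e-01,
         8.55712410e-02],
       [ 9.99999606e-01,  4.43627956e-04,  7.69147622e-04,
        -3.59496225e-04],
       [-5.81629871e-04, -3.27235396e-01,  9.44942674e-01,
        -1.51749203e-01],
       [ 0.00000000e+00,  0.00000000e+00,  0.00000000e+00,
         1.00000000e+00]])}
```

View pics/c0.png

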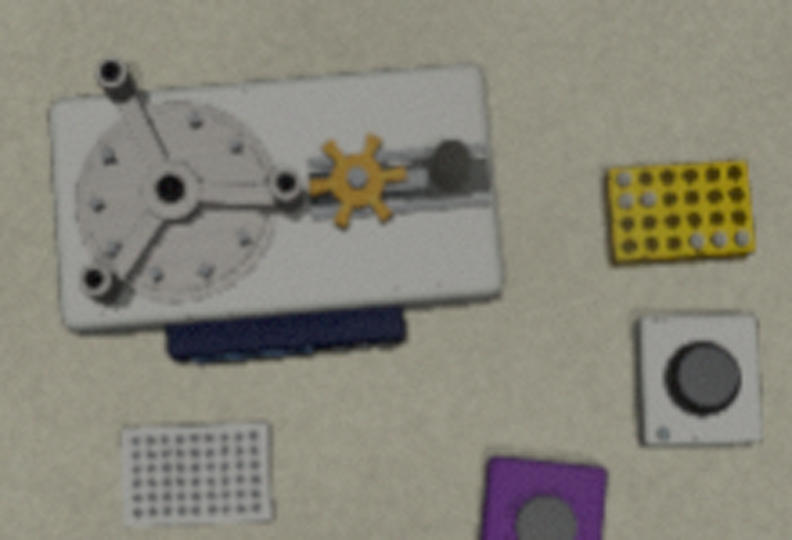

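Mixer yaw is about 0.05. I'll close the gripper, rise, align with the mixer and swing over it.

Emit:
apply_moves --commands '[{"linear":[0,0,-4],"angular":[0,0,-0.16],"fingers":0},{"linear":[-1,-1,-4],"angular":[0,0,-0.155],"fingers":0},{"linear":[-4,-4.3,0]},{"linear":[-4,-4.3,0]},{"linear":[-4,-4.3,0]},{"linear":[-4,-4.3,0]},{"linear":[-4,-4.3,0]},{"linear":[-4,-4.3,0]},{"linear":[-4,-4.3,0]},{"linear":[-4,-4.3,0]}]'

```text
$.commands[2]: bad value
```

Emit:
apply_moves --commands '[{"linear":[0,-5,0]},{"linear":[0,-5,0]},{"linear":[0,-5,0]},{"linear":[0,-5,0]},{"linear":[0,-5,0]},{"linear":[0,0,0]},{"linear":[0,0,0]}]'

```text
$.commands[0]: bad value
```

Each row evidently needs all three fields.

Emit:
apply_moves --commands '[{"linear":[0,0,-4],"angular":[0,0,-0.16],"fingers":0},{"linear":[-1,-1,-4],"angular":[0,0,-0.155],"fingers":0},{"linear":[-4,-4.3,0],"angular":[0,0,0],"fingers":0},{"linear":[-4,-4.3,0],"angular":[0,0,0],"fingers":0},{"linear":[-4,-4.3,0],"angular":[0,0,0],"fingers":0},{"linear":[-4,-4.3,0],"angular":[0,0,0],"fingers":0},{"linear":[-4,-4.3,0],"angular":[0,0,0],"fingers":0},{"linear":[-4,-4.3,0],"angular":[0,0,0],"fingers":0},{"linear":[-4,-4.3,0],"angular":[0,0,0],"fingers":0},{"linear":[-4,-4.3,0],"angular":[0,0,0],"fingers":0}]'

```text
time_s: 2.35
eef_pos: [0.517, 0.2874, 0.3027]
ee_rot: [0.0, -0.025, 1.0, 0.0]
force: [0.8, 0.9, -0.1]
finger_gap: -0.0001
```

Emit:
apply_moves --commands '[{"linear":[0,-5,0],"angular":[0,0,0],"fingers":0},{"linear":[0,-5,0],"angular":[0,0,0],"fingers":0},{"linear":[0,-5,0],"angular":[0,0,0],"fingers":0},{"linear":[0,-5,0],"angular":[0,0,0],"fingers":0},{"linear":[0,-5,0],"angular":[0,0,0],"fingers":0},{"linear":[0,0,0],"angular":[0,0,0],"fingers":0},{"linear":[0,0,0],"angular":[0,0,0],"fingers":0}]'

```text
time_s: 3.22
eef_pos: [0.5284, 0.0397, 0.3025]
ee_rot: [0.0, -0.025, 1.0, 0.0]
force: [-0.2, 0.6, 0.8]
finger_gap: -0.0003
```

```bash
cat >> h.py <<'E'
from scipy.spatial.transform import Rotation as Ro
def wT():
    s=ctrl.state(); q=s['ee_rot']; T=np.eye(4); T[:3,:3]=Ro.from_quat([q[1],q[2],q[3],q[0]]).as_matrix(); T[:3,3]=s['eef_pos']
    return T@cal('wrist')['mount']
def st():
    s=ctrl.state(); q=s['ee_rot']; R=Ro.from_quat([q[1],q[2],q[3],q[0]]).as_matrix()
    print('t',round(s['time_s'],2),'pos',s['eef_pos'].round(4),'y-axis',R[:,1].round(3),'z',R[:,2].round(3),'F',s['force'].round(2),'gap',round(s['finger_gap'],4))
E
python3 - <<'E'
from h import *
st(); T=wT(); np.save('T1.npy',T); save('wrist','w1')
P=lambda x:proj('wrist',x,T).round(0).tolist()
print(P([[.586,.074,.124],[.582,-.023,.164],[.594,-.075,.1],[.599,-.152,.152],[.434,-.357,.072]]))
E
```

```text
t 3.23 pos [0.5284 0.0397 0.3025] y-axis [-0.05   0.999  0.001] z [ 0.     0.001 -1.   ] F [-0.25  0.64  0.78] gap -0.0003
[[349.0, 229.0], [248.0, 237.0], [212.0, 220.0], [116.0, 242.0], [-73.0, 49.0]]
```

View pics/w1.png

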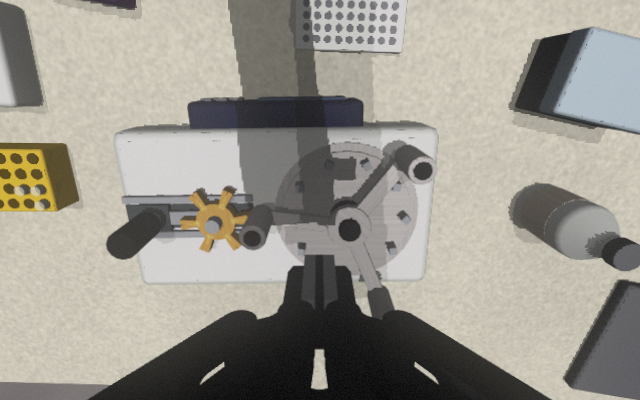

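The wrist view agrees with the estimates: hub (349,229), near sleeve (253,238), pinion (213,225), knob top (122,244). Next I'll get the pinion tooth phase and the pin phase numerically.

```bash
python3 - <<'E'
from h import *
T=np.load('T1.npy')
for n,f,TT in(('wrist','w1',T),('top','t0',None)):
  im=cv2.imread(f'pics/{f}.png'); hsv=cv2.cvtColor(im,cv2.COLOR_BGR2HSV)
  m=cv2.inRange(hsv,(8,90,60),(24,255,255)); 
  k,l,s,c=cv2.connectedComponentsWithStats(m)
  for i in range(1,k):
    if s[i,4]>60: print(n,s[i],c[i])
  ce=proj(n,[.594,-.075,.09],TT)[0]
  i=min((i for i in range(1,k) if s[i,4]>60),key=lambda i:np.hypot(*(c[i]-ce)))
  v,u=np.where(l==i); P=unproj(n,np.c_[u,v].astype(float),.09,TT)[:,:2]
  best=None
  for cx in np.arange(.58,.61,.001):
   for cy in np.arange(-.09,-.06,.001):
    d=P-[cx,cy]; r=np.hypot(*d.T); a=np.arctan2(d[:,1],d[:,0]); w=(r>.022)&(r<.045)
    z=(np.exp(6j*a)*w).sum()-3*(r>.042).sum()
    if best is None or abs((np.exp(6j*a)*w).sum())-3*(r>.042).sum()>best[0]: best=(abs((np.exp(6j*a)*w).sum())-3*(r>.042).sum(),cx,cy,np.angle((np.exp(6j*a)*w).sum())/6)
  ph=best[3]; print(best, 'front tooth ang', min([ph+k*np.pi/3 for k in range(-3,6)],key=lambda t:abs(t-1.62)))
w=cv2.imread('pics/w1.png'); cv2.imwrite('pics/c1.png',cv2.resize(w[130:300,110:440],None,fx=2.4,fy=2.4,interpolation=cv2.INTER_CUBIC))
E
```

```text
wrist [   0  143   79   68 4488] [ 35.51715686 175.53431373]
wrist [ 180  190   68   62 1710] [215.24619883 219.79707602]
(np.float64(651.4092324918967), np.float64(0.599), np.float64(-0.07399999999999998), np.float64(-0.3765636842796187)) front tooth ang 1.7178314181135765
top [ 65  85  38  30 239] [ 78.36820084 103.9916318 ]
top [306 158  27  25 293] [318.6552901  170.02389078]
top [ 450  199   39   43 1003] [468.5772682  220.90329013]
(np.float64(103.41681438742289), np.float64(0.6), np.float64(-0.07499999999999998), np.float64(-0.3878806951542531)) front tooth ang 1.7065144072389422
```

View pics/c1.png

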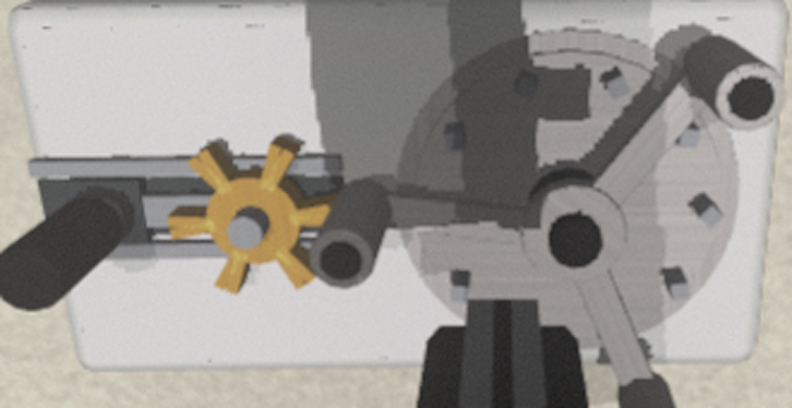

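```bash
python3 - <<'E'
from h import *
T=np.load('T1.npy')
uv=np.array([(455,133),(527,82),(614,82),(690,133),(707,208),(677,282),(460,284)])/2.4+[110,130]
for z in(.088,.095):
  P=unproj('wrist',uv,z,T)[:,:2]
  c,r=cv2.minEnclosingCircle(P.astype(np.float32)); A=np.c_[2*P,np.ones(len(P))]; x=np.linalg.lstsq(A,(P**2).sum(1),rcond=None)[0]; c=x[:2]
  d=P-c; a=np.arctan2(d[:,1],d[:,0]); ph=np.angle(np.exp(10j*a).mean())/10
  print(z,c.round(4),np.hypot(*d.T).round(4),(a%(.2*np.pi)).round(3),ph)
  pins=[ph+k*.2*np.pi for k in range(20)]; print('nearest pins to 4.70:',sorted([round(p-4.70,3) for p in pins],key=abs)[:2])
for n,uvp,z in[('hub',(349,229),.124),('s2',(253,238),.164),('s3',(422,170),.164),('pin',(213,226),.106),('knob',(122,244),.152)]: print(n,unproj('wrist',uvp,z,T)[0].round(4))
E
```

```text
0.088 [0.5881 0.0756] [0.0661 0.0658 0.065  0.0667 0.0654 0.0659 0.0657] [0.374 0.374 0.392 0.349 0.382 0.379 0.373] -0.25335745865664816
nearest pins to 4.70: [np.float64(0.073), np.float64(-0.555)]
0.095 [0.5853 0.0748] [0.0649 0.0645 0.0638 0.0654 0.0642 0.0646 0.0644] [0.374 0.374 0.392 0.349 0.382 0.379 0.373] -0.25335745865665044
nearest pins to 4.70: [np.float64(0.073), np.float64(-0.555)]
hub [0.5865 0.0744 0.124 ]
s2 [ 0.5826 -0.0183  0.164 ]
s3 [0.5105 0.1282 0.164 ]
pin [ 0.5982 -0.0725  0.106 ]
knob [ 0.6009 -0.1466  0.152 ]
```

The nearest pin is 0.07 rad anticlockwise of the tooth, so anticlockwise rocking by about 0.2 rad should seat it. First I'll go behind the knob.

Emit:
apply_moves --commands '[{"linear":[-1.2,-5,0],"angular":[0,0,0],"fingers":0},{"linear":[-1.2,-5,0],"angular":[0,0,0],"fingers":0},{"linear":[-1.2,-5,0],"angular":[0,0,0],"fingers":0},{"linear":[-1.2,-5,0],"angular":[0,0,0],"fingers":0},{"linear":[-1.2,-5,0],"angular":[0,0,0],"fingers":0},{"linear":[0,0,4.4],"angular":[0,0,0],"fingers":0},{"linear":[0,0,4.4],"angular":[0,0,0],"fingers":0},{"linear":[0,0,4.4],"angular":[0,0,0],"fingers":0},{"linear":[0,0,4.4],"angular":[0,0,0],"fingers":0},{"linear":[0,0,0],"angular":[0,0,0],"fingers":0}]'

```text
time_s: 4.53
eef_pos: [0.5993, -0.205, 0.123]
ee_rot: [-0.003, -0.026, 1.0, 0.001]
force: [-0.5, 0.8, 0.4]
finger_gap: 0.0004
```

Emit:
apply_moves --commands '[{"linear":[0,1,0],"angular":[0,0,0],"fingers":0},{"linear":[0,1,0],"angular":[0,0,0],"fingers":0},{"linear":[0,0.5,0],"angular":[0,0,0],"fingers":0},{"linear":[0,0.5,0],"angular":[0,0,0],"fingers":0},{"linear":[0,0.5,0],"angular":[0,0,0],"fingers":0},{"linear":[0,0,0],"angular":[0,0,0],"fingers":0}]'

```text
time_s: 5.28
eef_pos: [0.5993, -0.1729, 0.1269]
ee_rot: [0.0, -0.025, 1.0, -0.0]
force: [0.8, -3.0, 2.1]
finger_gap: -0.0
```

Emit:
apply_moves --commands '[{"linear":[0,0.8,0],"angular":[0,0,0],"fingers":0},{"linear":[0,0.8,0],"angular":[0,0,0],"fingers":0},{"linear":[0,0.8,0],"angular":[0,0,0],"fingers":0},{"linear":[0,0.8,0],"angular":[0,0,0],"fingers":0},{"linear":[0,0.5,0],"angular":[0,0,0],"fingers":0},{"linear":[0,0,0],"angular":[0,0,0],"fingers":0}]'

```text
time_s: 6.02
eef_pos: [0.5969, -0.135, 0.1263]
ee_rot: [-0.0, -0.025, 1.0, 0.0]
force: [-1.5, -3.2, 2.4]
finger_gap: -0.0
```

Emit:
apply_moves --commands '[{"linear":[0,0.5,0],"angular":[0,0,0],"fingers":0},{"linear":[0,0.4,0],"angular":[0,0,0],"fingers":0},{"linear":[0,0,0],"angular":[0,0,0],"fingers":0}]'

```text
time_s: 6.4
eef_pos: [0.5964, -0.1282, 0.1264]
ee_rot: [-0.0, -0.024, 1.0, -0.001]
force: [-0.3, -8.0, 1.2]
finger_gap: -0.0001
```

Emit:
apply_moves --commands '[{"linear":[0,0.3,0],"angular":[0,0,0],"fingers":0},{"linear":[0,0,0],"angular":[0,0,0],"fingers":0}]'

```text
time_s: 6.65
eef_pos: [0.5963, -0.1278, 0.1265]
ee_rot: [0.0, -0.023, 1.0, -0.002]
force: [1.7, -16.2, 0.6]
finger_gap: 0.0
```

Emit:
apply_moves --commands '[{"linear":[0,0.3,0],"angular":[0,0,0],"fingers":0},{"linear":[0,0,0],"angular":[0,0,0],"fingers":0}]'

```text
time_s: 6.9
eef_pos: [0.5961, -0.1274, 0.1266]
ee_rot: [0.001, -0.022, 1.0, -0.004]
force: [3.0, -22.8, -2.2]
finger_gap: -0.0001
```

```bash
python3 - <<'E'
from h import *
st(); T=wT(); np.save('T2.npy',T); save('wrist','w2')
E
```

```text
t 6.9 pos [ 0.5961 -0.1274  0.1266] y-axis [-0.045  0.999 -0.008] z [ 0.001 -0.008 -1.   ] F [  3.   -22.77  -2.24] gap -0.0001
```

View pics/w2.png

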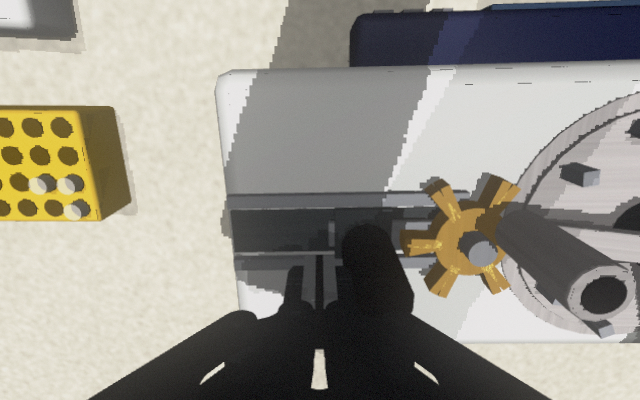

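The knob is home (22 N, no further motion). I'll back off, rise and go to the near sleeve from the robot side.

Emit:
apply_moves --commands '[{"linear":[0,-1,0],"angular":[0,0,0],"fingers":0},{"linear":[0,-1.3,0],"angular":[0,0,0],"fingers":0},{"linear":[0,0,-5],"angular":[0,0,0],"fingers":0},{"linear":[0,0,-5],"angular":[0,0,0],"fingers":0},{"linear":[2,4,0],"angular":[0,0,0],"fingers":0},{"linear":[2,4,0],"angular":[0,0,0],"fingers":0},{"linear":[2,4,0],"angular":[0,0,0],"fingers":0},{"linear":[0,0,0],"angular":[0,0,0],"fingers":0}]'

```text
time_s: 7.95
eef_pos: [0.5305, -0.0222, 0.2263]
ee_rot: [-0.0, -0.028, 1.0, 0.001]
force: [0.3, 0.3, -0.2]
finger_gap: -0.0002
```

```bash
python3 - <<'E'
from h import *
st(); T=wT(); np.save('T3.npy',T); save('wrist','w3')
print(proj('wrist',[[.5826,-.0185,.164],[.5865,.0745,.124],[.595,-.024,.106],[.598,-.0985,.152]],T).round(0).tolist())
E
```

```text
t 7.95 pos [ 0.5305 -0.0222  0.2263] y-axis [-0.057  0.998  0.003] z [-0.001  0.003 -1.   ] F [ 0.34  0.27 -0.17] gap -0.0002
[[319.0, 285.0], [430.0, 268.0], [312.0, 260.0], [213.0, 289.0]]
```

View pics/w3.png

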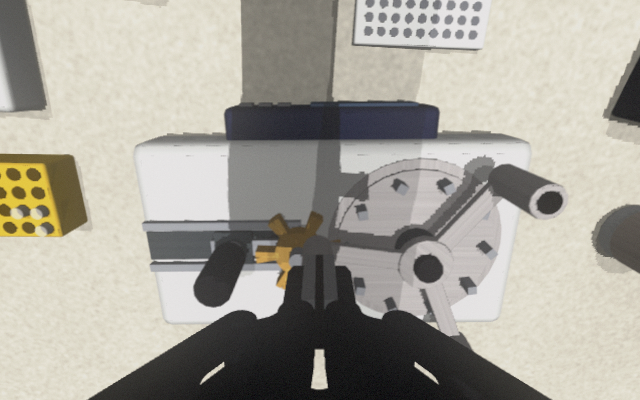

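Pinion hub is at (298,255), about 12 mm short of its extended place at (312,260), so it's riding on a pin. I'll go down and push the sleeve towards +x.

Emit:
apply_moves --commands '[{"linear":[0,0,4],"angular":[0,0,0],"fingers":0},{"linear":[0,0,4.1],"angular":[0,0,0],"fingers":0},{"linear":[-1,0,0],"angular":[0,0,0],"fingers":0},{"linear":[-1,0,0],"angular":[0,0,0],"fingers":0},{"linear":[-0.5,0,0],"angular":[0,0,0],"fingers":0},{"linear":[0,0,0],"angular":[0,0,0],"fingers":0}]'

```text
time_s: 8.75
eef_pos: [0.5577, -0.0256, 0.1464]
ee_rot: [0.001, -0.025, 1.0, -0.0]
force: [-0.6, 0.4, 0.1]
finger_gap: -0.0
```

Emit:
apply_moves --commands '[{"linear":[-0.5,0,0],"angular":[0,0,0],"fingers":0},{"linear":[-0.5,0,0],"angular":[0,0,0],"fingers":0},{"linear":[0,0,0],"angular":[0,0,0],"fingers":0}]'

```text
time_s: 9.12
eef_pos: [0.5671, -0.025, 0.1454]
ee_rot: [0.0, -0.025, 1.0, -0.0]
force: [0.3, -0.8, 0.8]
finger_gap: -0.0001
```

Emit:
apply_moves --commands '[{"linear":[-0.4,0,0],"angular":[0,0,0],"fingers":0},{"linear":[0,0,0],"angular":[0,0,0],"fingers":0}]'

```text
time_s: 9.38
eef_pos: [0.5709, -0.0248, 0.1454]
ee_rot: [0.0, -0.025, 1.0, -0.0]
force: [-0.9, -0.0, -0.7]
finger_gap: -0.0004
```

```bash
cat >> h.py <<'E'
def pin(tag,y0=-.0235):
    T=wT(); im=save('wrist',tag); hsv=cv2.cvtColor(im[:,:,::-1].copy(),cv2.COLOR_BGR2HSV)
    m=cv2.inRange(hsv,(8,90,40),(24,255,255)); k,l,s,c=cv2.connectedComponentsWithStats(m)
    print([(s[i].tolist(),unproj('wrist',c[i],.09,T)[0,:2].round(4).tolist()) for i in range(1,k) if s[i,4]>60])
E
python3 - <<'E'
from h import *
st(); pin('w4')
E
```

```text
t 9.38 pos [ 0.5709 -0.0248  0.1454] y-axis [-0.05   0.999 -0.   ] z [ 0. -0. -1.] F [-0.85 -0.05 -0.7 ] gap -0.0004
[([0, 129, 28, 99, 1613], [0.5575, -0.2176]), ([247, 198, 120, 106, 3882], [0.5844, -0.0372])]
```

Emit:
apply_moves --commands '[{"linear":[-0.4,0,0],"angular":[0,0,0],"fingers":0},{"linear":[0,0,0],"angular":[0,0,0],"fingers":0}]'

```text
time_s: 9.68
eef_pos: [0.5749, -0.0247, 0.1454]
ee_rot: [0.0, -0.025, 1.0, -0.0]
force: [-0.5, -0.8, -0.1]
finger_gap: 0.0003
```

Emit:
apply_moves --commands '[{"linear":[-0.3,0,0],"angular":[0,0,0],"fingers":0},{"linear":[0,0,0],"angular":[0,0,0],"fingers":0}]'

```text
time_s: 9.93
eef_pos: [0.5779, -0.0245, 0.1454]
ee_rot: [0.0, -0.025, 1.0, -0.0]
force: [-1.5, -0.8, -0.8]
finger_gap: 0.0004
```

```bash
python3 - <<'E'
from h import *
st(); pin('w5')
E
```

```text
t 9.93 pos [ 0.5779 -0.0245  0.1454] y-axis [-0.05   0.999 -0.   ] z [ 0. -0. -1.] F [-1.46 -0.81 -0.75] gap 0.0004
[([0, 121, 26, 99, 1404], [0.5605, -0.217]), ([257, 187, 121, 80, 4276], [0.5841, -0.0271])]
```

View pics/w5.png

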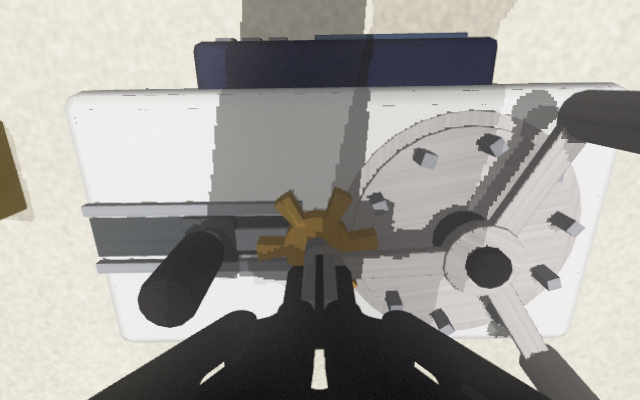

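The pinion jumped about 10 mm forward, and its tooth at (378,242) now lies between the pins at (378,203) and (395,300). I'll back off and measure without occlusion.

Emit:
apply_moves --commands '[{"linear":[1.5,0,0],"angular":[0,0,0],"fingers":0},{"linear":[2,0,0],"angular":[0,0,0],"fingers":0},{"linear":[0,0,-5],"angular":[0,0,0],"fingers":0},{"linear":[0,4,-5],"angular":[0,0,0],"fingers":0},{"linear":[1,5,0],"angular":[0,0,0],"fingers":0},{"linear":[2,3,0],"angular":[0,0,0],"fingers":0},{"linear":[0,0,0],"angular":[0,0,0],"fingers":0},{"linear":[0,0,0],"angular":[0,0,0],"fingers":0}]'

```text
time_s: 10.98
eef_pos: [0.5067, 0.0906, 0.2445]
ee_rot: [0.0, -0.025, 1.0, 0.0]
force: [-0.6, -0.8, -0.0]
finger_gap: 0.0001
```

```bash
python3 - <<'E'
from h import *
st(); T=wT(); np.save('T6.npy',T); pin('w6'); w=cv2.imread('pics/w6.png')
ax=np.array([.5865,.0745]); d=np.array([.05,-.9987])
for y in(.0965,.099,.105,.111): print(y,proj('wrist',[*(ax+d*(.2264-.05-.0770+ (y-.0994))),.106],T).round(1))
print('knob home', proj('wrist',[*(ax+d*.1735),.152],T).round(1))
cv2.imwrite('pics/c6.png',cv2.resize(w[100:350,60:400],None,fx=2.3,fy=2.3,interpolation=cv2.INTER_CUBIC))
E
```

```text
t 10.97 pos [0.5067 0.0906 0.2445] y-axis [-0.05   0.999  0.   ] z [ 0.001  0.    -1.   ] F [-0.61 -0.76 -0.02] gap 0.0001
[([0, 204, 8, 30, 135], [0.5628, -0.2071]), ([158, 225, 82, 48, 1617], [0.5854, -0.0265]), ([213, 283, 16, 9, 95], [0.6245, -0.0038])]
0.0965 [[195.9 264.5]]
0.099 [[193.3 264.5]]
0.105 [[186.9 264.5]]
0.111 [[180.6 264.5]]
knob home [[ 82.5 293. ]]
```

View pics/c6.png

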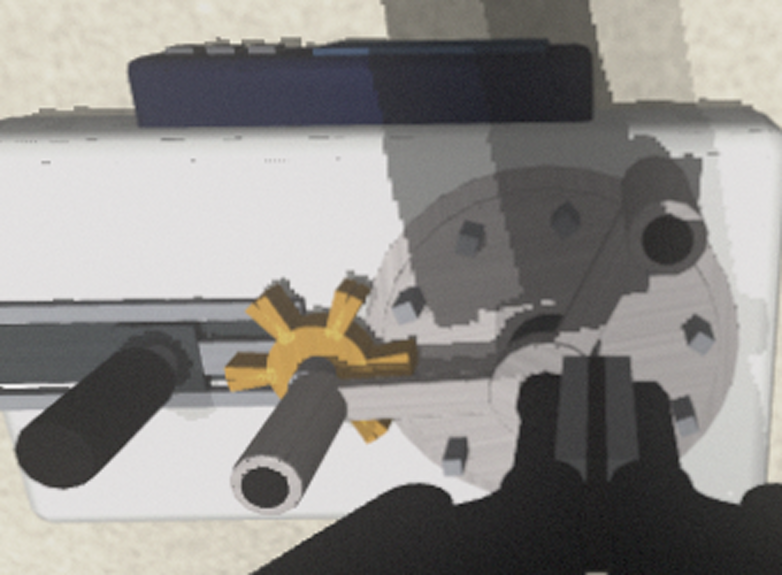

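```bash
python3 - <<'E'
from h import *
T=np.load('T6.npy'); hub=np.array([.5865,.0745]); d=np.array([.05,-.9987])
for n,c,z in(('front tip',(412,356),.092),('left tip',(227,370),.092),('tooth UL',(262,300),.092),('tooth UR',(352,285),.092),('knob',(60,452),.152),('pinA',(412,298),.092),('pinB',(455,447),.092),('sleeve',(266,485),.164)):
  P=unproj('wrist',np.array(c)/2.3+[60,100],z,T)[0,:2]-hub
  print(n,'along',(P@d).round(4),'lat',(P@[d[1],-d[0]]).round(4),'r',np.hypot(*P).round(4),'ang',np.arctan2(P[1],P[0]).round(3))
# same fit on both pictures
for f,Tn,y0 in(('w1','T1',-.074),('w6','T6',-.026)):
  TT=np.load(Tn+'.npy'); im=cv2.imread(f'pics/{f}.png'); m=cv2.inRange(cv2.cvtColor(im,cv2.COLOR_BGR2HSV),(8,90,40),(24,255,255))
  mm=np.zeros_like(m)
  def render(cx,cy,ph):
    o=np.zeros_like(m); a=np.linspace(0,2*np.pi,720,endpoint=False); 
    k=[]
    t=[ph+i*np.pi/3 for i in range(6)]
    def put(pts): 
      uv=proj('wrist',np.c_[np.array(pts)+[cx,cy],np.full(len(pts),.092)],TT); cv2.fillPoly(o,[np.round(uv*8).astype(np.int32)],255,shift=3)
    put(np.c_[.02*np.cos(a),.02*np.sin(a)])
    for b in t:
      e=np.array([np.cos(b),np.sin(b)]); g=np.array([-e[1],e[0]]); put([e*.01+g*.006,e*.04+g*.0045,e*.04-g*.0045,e*.01-g*.006])
    return o
  ce=proj('wrist',[.597,y0,.092],TT)[0]; 
  yy,xx=np.mgrid[:400,:640]; m[(np.hypot(xx-ce[0],yy-ce[1])>65)]=0
  best=max(((lambda r:((r>0)&(m>0)).sum()/((r>0)|(m>0)).sum())(render(cx,cy,1.71)),cx,cy) for cx in np.arange(.588,.606,.0015) for cy in y0+np.arange(-.012,.0121,.001))
  print(f,np.round(best,4))
E
```

```text
front tip along 0.0584 lat 0.0028 r 0.0584 ang -1.569
left tip along 0.1383 lat -0.0038 r 0.1384 ang -1.493
tooth UL along 0.1189 lat 0.0291 r 0.1224 ang -1.761
tooth UR along 0.0808 lat 0.0358 r 0.0884 ang -1.938
knob along 0.1713 lat -0.0034 r 0.1713 ang -1.501
pinA along 0.0563 lat 0.0299 r 0.0638 ang -2.009
pinB along 0.0425 lat -0.0427 r 0.0603 ang -0.733
sleeve along 0.0941 lat -0.0089 r 0.0945 ang -1.427
w1 [ 0.7558  0.5985 -0.074 ]Traceback (most recent call last):
  File "<stdin>", line 22, in <module>
  File "<stdin>", line 22, in <genexpr>
  File "<stdin>", line 18, in render
  File "<stdin>", line 15, in put
  File "h.py", line 6, in proj
    c=cal(n); T=c['T'] if T is None else T
  File "h.py", line 4, in cal
    c=ctrl.get_calibration(n); return {k:(np.array(v) if not np.isscalar(v) else v) for k,v in c.items()}
ValueError: time passes only in moves, steps and waits
```

The knob-to-pinion spacing is 73 mm now against 73.8 mm at the start. If the tooth were riding it would be 68 mm or less, so it reads as in gear. Tooth tip radius is 58 mm, well inside the pin circle. I'll nudge the sleeve slightly further to centre the tooth, watching the force.

Emit:
apply_moves --commands '[{"linear":[-2,-3,0],"angular":[0,0,0],"fingers":0},{"linear":[-1,-5,0],"angular":[0,0,0],"fingers":0},{"linear":[0,-4,5],"angular":[0,0,0],"fingers":0},{"linear":[0,0,5],"angular":[0,0,0],"fingers":0},{"linear":[-2,0,0],"angular":[0,0,0],"fingers":0},{"linear":[-1.2,0,0],"angular":[0,0,0],"fingers":0},{"linear":[-0.3,0,0],"angular":[0,0,0],"fingers":0},{"linear":[0,0,0],"angular":[0,0,0],"fingers":0}]'

```text
time_s: 12.02
eef_pos: [0.5779, -0.0249, 0.1459]
ee_rot: [0.0, -0.025, 1.0, -0.0]
force: [-0.1, 0.2, -0.0]
finger_gap: 0.0003
```

Emit:
apply_moves --commands '[{"linear":[-0.3,0,0],"angular":[0,0,0],"fingers":0},{"linear":[0,0,0],"angular":[0,0,0],"fingers":0}]'

```text
time_s: 12.28
eef_pos: [0.5802, -0.0246, 0.1456]
ee_rot: [-0.0, -0.025, 1.0, 0.0]
force: [-4.8, -1.8, 2.8]
finger_gap: 0.0
```

Emit:
apply_moves --commands '[{"linear":[-0.2,0,0],"angular":[0,0,0],"fingers":0},{"linear":[0,0,0],"angular":[0,0,0],"fingers":0}]'

```text
time_s: 12.52
eef_pos: [0.5805, -0.0246, 0.1454]
ee_rot: [-0.002, -0.025, 1.0, 0.0]
force: [-12.8, -1.9, 8.5]
finger_gap: 0.0001
```

The rotor is at its hard stop. I'll back off, rise and check from the knob side.

Emit:
apply_moves --commands '[{"linear":[2,0,0],"angular":[0,0,0],"fingers":0},{"linear":[2,0,0],"angular":[0,0,0],"fingers":0},{"linear":[0,0,-5],"angular":[0,0,0],"fingers":0},{"linear":[0,-3,-5],"angular":[0,0,0],"fingers":0},{"linear":[2,-4.5,0],"angular":[0,0,0],"fingers":0},{"linear":[2,-4.5,0],"angular":[0,0,0],"fingers":0},{"linear":[0,0,0],"angular":[0,0,0],"fingers":0},{"linear":[0,0,0],"angular":[0,0,0],"fingers":0}]'

```text
time_s: 13.52
eef_pos: [0.5092, -0.1474, 0.2457]
ee_rot: [0.001, -0.025, 1.0, 0.0]
force: [0.2, -0.5, -0.5]
finger_gap: -0.0
```

```bash
python3 - <<'E'
from h import *
st(); T=wT(); np.save('T7.npy',T); w=save('wrist','w7')
print(proj('wrist',[.434,-.357,.072],T))
cv2.imwrite('pics/c7.png',cv2.resize(w[:,:,::-1][130:350,170:500],None,fx=2.4,fy=2.4,interpolation=cv2.INTER_CUBIC))
E
```

```text
t 13.53 pos [ 0.5092 -0.1474  0.2457] y-axis [-0.05   0.999  0.001] z [ 0.001  0.001 -1.   ] F [ 0.15 -0.52 -0.46] gap -0.0
[[86.19975458 80.16119734]]
```

View pics/c7.png

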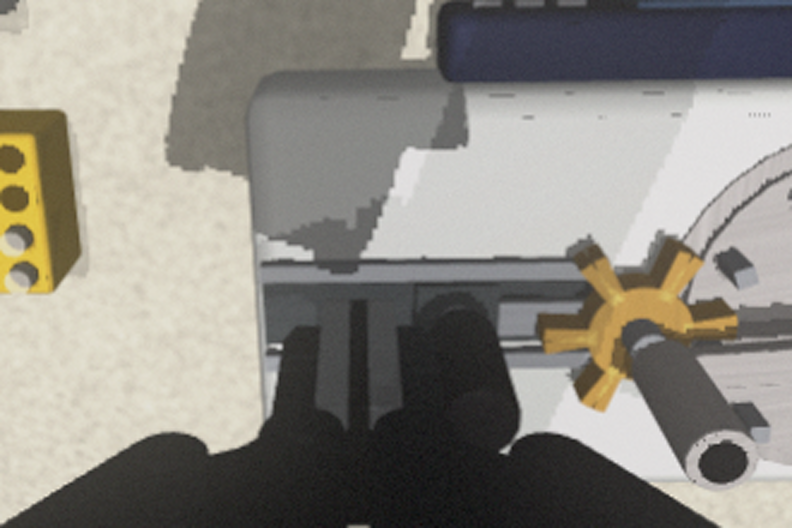

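```bash
python3 - <<'E'
from h import *
T=np.load('T7.npy'); hub=np.array([.5865,.0745]); d=np.array([.05,-.9987])
for n,c,z in(('front tip',(738,318),.092),('left tip',(538,335),.092),('pinA',(740,258),.092),('pinB',(748,412),.092),('sleeve',(722,460),.164)):
  P=unproj('wrist',np.array(c)/2.4+[170,130],z,T)[0,:2]-hub
  print(n,'along',(P@d).round(4),'r',np.hypot(*P).round(4),'ang',np.arctan2(P[1],P[0]).round(3))
for m in ctrl.masks_of('wrist','key_top')[:3]:
  v,u=np.where(m['region']); c=np.array([u.mean(),v.mean()]); print(m['p'],m['rect'],unproj('wrist',c,.068,T).round(4))
for m in ctrl.masks_of('top','key_top')[:3]:
  print(m['p'],m['rect'])
E
```

```text
front tip along 0.0593 r 0.0594 ang -1.572
left tip along 0.1417 r 0.1418 ang -1.484
pinA along 0.0626 r 0.0696 ang -1.973
pinB along 0.0481 r 0.0645 ang -0.793
sleeve along 0.094 r 0.0946 ang -1.406
0.58 [53.1, 50.8, 66.3, 57.9] [[ 0.4338 -0.3584  0.068 ]]
0.17 [76.0, 174.6, 127.1, 79.8] [[ 0.5599 -0.3278  0.068 ]]
0.61 [410.2, 217.2, 15.8, 12.0]
0.55 [463.7, 214.8, 16.9, 12.6]
0.48 [361.1, 257.9, 17.6, 13.9]
```

In gear: tip radius is 59 mm and the tooth sits between the pins with clearance. Both cameras put the key at (0.434, -0.358), so I'll go and hover over it.

Emit:
apply_moves --commands '[{"linear":[2.1,-5.2,0],"angular":[0,0,0],"fingers":0},{"linear":[2.1,-5.2,0],"angular":[0,0,0],"fingers":0},{"linear":[2.1,-5.2,0],"angular":[0,0,0],"fingers":0},{"linear":[2.2,-5.1,0],"angular":[0,0,0],"fingers":0},{"linear":[0,0,5],"angular":[0,0,0],"fingers":0},{"linear":[0,0,5],"angular":[0,0,0],"fingers":0},{"linear":[0,0,4],"angular":[0,0,0],"fingers":0},{"linear":[0,0,1.4],"angular":[0,0,0],"fingers":0},{"linear":[0,0,0],"angular":[0,0,0],"fingers":0},{"linear":[0,0,0],"angular":[0,0,0],"fingers":0}]'

```text
time_s: 14.92
eef_pos: [0.4354, -0.3597, 0.0931]
ee_rot: [0.001, -0.025, 1.0, -0.001]
force: [0.9, -0.6, -0.2]
finger_gap: -0.0
```

```bash
python3 - <<'E'
from h import *
st(); T=wT(); w=save('wrist','w8')
print(proj('wrist',[.434,-.358,.072],T))
E
```

```text
t 14.93 pos [ 0.4354 -0.3597  0.0931] y-axis [-0.051  0.999 -0.001] z [ 0.002 -0.001 -1.   ] F [ 0.95 -0.57 -0.25] gap -0.0
[[321.95216032 242.70469182]]
```

View pics/w8.png

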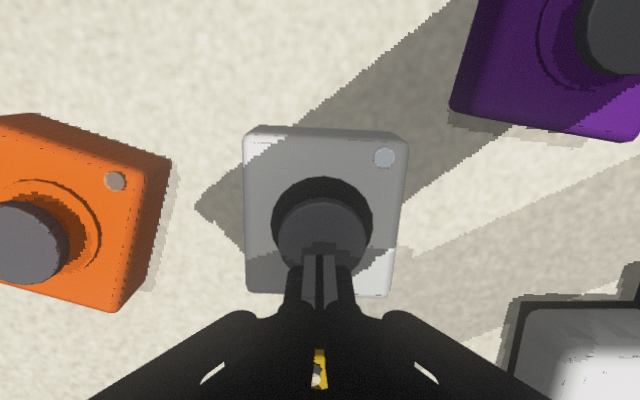

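The closed fingers are centred over the white pod's key cap at (322,243). I'll press towards the first click.

Emit:
apply_moves --commands '[{"linear":[0,0,0.6],"angular":[0,0,0],"fingers":0},{"linear":[0,0,0.4],"angular":[0,0,0],"fingers":0},{"linear":[0,0,0.2],"angular":[0,0,0],"fingers":0},{"linear":[0,0,0],"angular":[0,0,0],"fingers":0}]'

```text
time_s: 15.48
eef_pos: [0.4341, -0.3591, 0.0793]
ee_rot: [-0.0, -0.025, 1.0, 0.0]
force: [0.2, 1.0, -0.1]
finger_gap: -0.0001
```

Emit:
apply_moves --commands '[{"linear":[0,0,0.1],"angular":[0,0,0],"fingers":0}]'

```text
time_s: 15.6
eef_pos: [0.4343, -0.3592, 0.0785]
ee_rot: [0.0, -0.025, 1.0, -0.0]
force: [-0.2, -0.2, 0.4]
finger_gap: -0.0001
```

Emit:
apply_moves --commands '[{"linear":[0,0,0.1],"angular":[0,0,0],"fingers":0}]'

```text
time_s: 15.72
eef_pos: [0.4343, -0.3591, 0.0774]
ee_rot: [0.0, -0.025, 1.0, -0.0]
force: [-0.8, 0.1, -1.1]
finger_gap: -0.0002
```

```bash
python3 - <<'E'
from h import *
for i in range(3): w=save('wrist','w9'); st()
a=cv2.imread('pics/w8.png');b=cv2.imread('pics/w9.png')
cv2.imwrite('pics/c9.png',cv2.resize(b[60:320,200:440],None,fx=2.2,fy=2.2))
E
```

```text
t 15.78 pos [ 0.4342 -0.3591  0.0773] y-axis [-0.05   0.999 -0.   ] z [-0. -0. -1.] F [-0.13 -0.03 -0.42] gap 0.0003
t 15.82 pos [ 0.4342 -0.3591  0.0774] y-axis [-0.05   0.999 -0.   ] z [-0. -0. -1.] F [-0.32 -0.34 -0.57] gap 0.0001
t 15.88 pos [ 0.4342 -0.3591  0.0774] y-axis [-0.05   0.999 -0.   ] z [-0. -0. -1.] F [0.55 0.04 0.24] gap 0.0
```

View pics/c9.png

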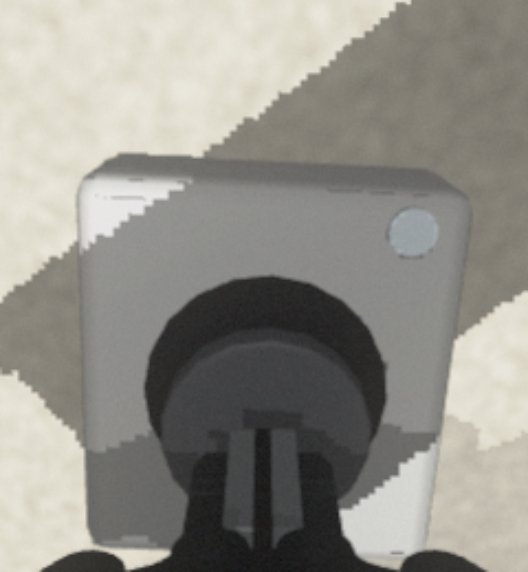

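The cap isn't touched yet: the tips' shadow at (272,415) is still apart from them, and the force is zero. I'll keep feeling downward in small steps.

Emit:
apply_moves --commands '[{"linear":[0,0,0.1],"angular":[0,0,0],"fingers":0}]'

```text
time_s: 16.0
eef_pos: [0.4343, -0.3592, 0.0765]
ee_rot: [0.0, -0.025, 1.0, -0.0]
force: [-0.1, -0.3, -0.4]
finger_gap: -0.0001
```

Emit:
apply_moves --commands '[{"linear":[0,0,0.1],"angular":[0,0,0],"fingers":0}]'

```text
time_s: 16.12
eef_pos: [0.4343, -0.3591, 0.0754]
ee_rot: [0.0, -0.025, 1.0, -0.0]
force: [0.3, -0.4, -0.5]
finger_gap: -0.0
```

Emit:
apply_moves --commands '[{"linear":[0,0,0.1],"angular":[0,0,0],"fingers":0}]'

```text
time_s: 16.25
eef_pos: [0.4343, -0.3591, 0.0744]
ee_rot: [-0.0, -0.025, 1.0, -0.0]
force: [-0.7, -0.0, 0.4]
finger_gap: 0.0002
```

Emit:
apply_moves --commands '[{"linear":[0,0,0.1],"angular":[0,0,0],"fingers":0}]'

```text
time_s: 16.38
eef_pos: [0.4343, -0.3591, 0.0734]
ee_rot: [-0.0, -0.025, 1.0, -0.0]
force: [0.2, 0.3, -0.1]
finger_gap: -0.0002
```

Emit:
apply_moves --commands '[{"linear":[0,0,0.1],"angular":[0,0,0],"fingers":0}]'

```text
time_s: 16.5
eef_pos: [0.4342, -0.3591, 0.0724]
ee_rot: [-0.0, -0.025, 1.0, -0.0]
force: [-0.3, 1.0, -0.4]
finger_gap: 0.0001
```

Emit:
apply_moves --commands '[{"linear":[0,0,0.1],"angular":[0,0,0],"fingers":0}]'

```text
time_s: 16.62
eef_pos: [0.4343, -0.3591, 0.0714]
ee_rot: [-0.0, -0.025, 1.0, -0.0]
force: [1.0, 1.0, -0.6]
finger_gap: 0.0002
```

```bash
python3 - <<'E'
from h import *
st(); T=wT(); w=save('wrist','w10')
for y in(-.352,-.362,-.37):
  x=.434-np.sqrt(.025**2-(y+.358)**2)
  for z in(.072,.066,.060): print(y,z,proj('wrist',[x,y,z],T).round(1).tolist())
g=cv2.cvtColor(w,cv2.COLOR_RGB2GRAY)
for u in(300,320,340): print(u,g[150:250:2,u].tolist())
for z in(.048,): print('pod top corners',proj('wrist',[[.434-.055,-.358-.05,z],[.434-.055,-.358+.05,z]],T).round(0).tolist())
for m in ctrl.masks_of('wrist','key_top')[:2]: print(m['p'],m['rect'])
E
```

```text
t 16.62 pos [ 0.4343 -0.3591  0.0714] y-axis [-0.05   0.999 -0.   ] z [-0. -0. -1.] F [ 1.02  1.03 -0.58] gap 0.0002
-0.352 0.072 [[336.4, 219.2]]
-0.352 0.066 [[335.8, 214.6]]
-0.352 0.06 [[335.2, 210.3]]
-0.362 0.072 [[315.3, 217.4]]
-0.362 0.066 [[315.4, 212.9]]
-0.362 0.06 [[315.5, 208.6]]
-0.37 0.072 [[298.1, 222.0]]
-0.37 0.066 [[298.8, 217.3]]
-0.37 0.06 [[299.5, 212.9]]
300 [142, 145, 143, 144, 143, 142, 142, 141, 142, 143, 142, 140, 144, 143, 143, 143, 140, 140, 140, 142, 139, 88, 47, 41, 42, 39, 39, 39, 38, 43, 36, 38, 39, 38, 49, 52, 55, 65, 72, 69, 66, 67, 67, 68, 66, 67, 65, 64, 64, 64]
320 [140, 141, 142, 141, 142, 144, 144, 142, 142, 142, 143, 143, 142, 141, 142, 141, 139, 138, 143, 104, 42, 47, 39, 38, 45, 40, 40, 42, 36, 39, 34, 39, 52, 54, 51, 73, 71, 64, 66, 67, 64, 64, 62, 64, 64, 65, 63, 62, 63, 57]
340 [137, 137, 139, 142, 142, 144, 141, 141, 142, 140, 138, 140, 139, 142, 142, 140, 140, 139, 142, 139, 141, 40, 37, 43, 41, 41, 40, 36, 39, 37, 39, 33, 33, 43, 51, 54, 63, 70, 68, 71, 65, 66, 68, 68, 67, 65, 63, 64, 63, 65]
pod top corners [[228.0, 140.0], [424.0, 150.0]]
0.96 [270.2, 213.9, 102.2, 78.4]
0.86 [606.7, 4.1, 33.3, 71.5]
```

The picture shows the cap rim still at its free height of 72 mm, so the closed tips reach less far than I assumed. I'll continue down by feel.

Emit:
apply_moves --commands '[{"linear":[0,0,0.1],"angular":[0,0,0],"fingers":0}]'

```text
time_s: 16.85
eef_pos: [0.4343, -0.3591, 0.0705]
ee_rot: [0.0, -0.025, 1.0, -0.0]
force: [0.1, 0.6, 0.4]
finger_gap: 0.0001
```

Emit:
apply_moves --commands '[{"linear":[0,0,0.1],"angular":[0,0,0],"fingers":0}]'

```text
time_s: 16.98
eef_pos: [0.4343, -0.3591, 0.0694]
ee_rot: [-0.0, -0.025, 1.0, -0.0]
force: [0.3, 0.6, 0.7]
finger_gap: -0.0
```

Emit:
apply_moves --commands '[{"linear":[0,0,0.1],"angular":[0,0,0],"fingers":0}]'

```text
time_s: 17.1
eef_pos: [0.4343, -0.3591, 0.0684]
ee_rot: [-0.0, -0.025, 1.0, -0.0]
force: [-0.4, 0.6, 0.3]
finger_gap: 0.0003
```

```bash
cat > rim.py <<'E'
from h import *
def rim(tag):
  T=wT(); w=save('wrist',tag); g=cv2.cvtColor(w,cv2.COLOR_RGB2GRAY).astype(float)
  for y in(-.352,-.362):
    x=.434-np.sqrt(.025**2-(y+.358)**2); pr={z:proj('wrist',[x,y,z],T)[0].round(1).tolist() for z in(.072,.066,.060)}
    u=int(round(pr[.066][0])); col=g[195:235,u-2:u+3].mean(1).round(0).astype(int)
    print(pr,'row195+',col.tolist())
E
python3 - <<'E'
from rim import *
st(); rim('w11'); st(); 
a=cv2.imread('pics/w11.png');b=cv2.imread('pics/w10.png'); d=cv2.absdiff(a,b).max(2)
# tip region profile
g=cv2.cvtColor(a,cv2.COLOR_BGR2GRAY); 
for u in(310,320,330): print(u,g[236:290:2,u].tolist())
E
```

```text
t 17.1 pos [ 0.4343 -0.3591  0.0684] y-axis [-0.05   0.999 -0.   ] z [-0. -0. -1.] F [-0.42  0.63  0.26] gap 0.0003
{0.072: [336.7, 221.7], 0.066: [336.1, 216.9], 0.06: [335.5, 212.4]} row195+ [41, 41, 38, 41, 40, 40, 38, 37, 38, 38, 37, 37, 36, 35, 37, 35, 35, 38, 34, 37, 33, 32, 40, 46, 51, 50, 51, 52, 52, 65, 72, 70, 66, 66, 67, 66, 66, 64, 65, 65]
{0.072: [315.2, 219.8], 0.066: [315.3, 215.1], 0.06: [315.4, 210.7]} row195+ [41, 41, 41, 39, 40, 39, 39, 39, 37, 38, 36, 37, 38, 38, 36, 39, 38, 36, 35, 33, 39, 47, 50, 50, 51, 51, 55, 62, 73, 75, 71, 68, 65, 64, 65, 64, 65, 67, 66, 66]
t 17.15 pos [ 0.4342 -0.359   0.0682] y-axis [-0.05   0.999  0.   ] z [-0.  0. -1.] F [-0.02  0.01 -0.2 ] gap 0.0003
310 [67, 68, 62, 66, 65, 66, 63, 58, 50, 56, 69, 70, 68, 69, 72, 67, 71, 71, 70, 71, 65, 71, 67, 69, 72, 72, 69]
320 [63, 65, 67, 63, 64, 67, 63, 60, 50, 41, 23, 26, 29, 30, 29, 29, 25, 25, 20, 23, 25, 31, 25, 27, 25, 20, 24]
330 [66, 68, 64, 65, 62, 67, 66, 65, 51, 54, 71, 71, 69, 71, 73, 70, 71, 69, 68, 70, 70, 68, 71, 67, 73, 68, 70]
```

The cap is still free, and the tips' shadow has nearly met them, so contact is close.

Emit:
apply_moves --commands '[{"linear":[0,0,0.1],"angular":[0,0,0],"fingers":0}]'

```text
time_s: 17.27
eef_pos: [0.4343, -0.3591, 0.0674]
ee_rot: [0.0, -0.025, 1.0, -0.0]
force: [0.0, 0.4, -0.3]
finger_gap: 0.0004
```

Emit:
apply_moves --commands '[{"linear":[0,0,0.1],"angular":[0,0,0],"fingers":0}]'

```text
time_s: 17.4
eef_pos: [0.4342, -0.3591, 0.0664]
ee_rot: [-0.0, -0.025, 1.0, -0.0]
force: [0.2, -0.4, 0.5]
finger_gap: 0.0001
```

```bash
python3 - <<'E'
from rim import *
st(); rim('w12'); st()
g=cv2.imread('pics/w12.png',0)
for u in(310,330): print(u,g[240:264,u].tolist())
E
```

```text
t 17.4 pos [ 0.4342 -0.3591  0.0664] y-axis [-0.05   0.999 -0.   ] z [-0. -0. -1.] F [ 0.17 -0.39  0.53] gap 0.0001
{0.072: [337.0, 223.4], 0.066: [336.3, 218.5], 0.06: [335.8, 213.9]} row195+ [41, 40, 40, 39, 39, 38, 36, 37, 38, 38, 38, 37, 38, 36, 36, 36, 35, 35, 36, 37, 35, 36, 32, 37, 45, 49, 51, 52, 52, 52, 56, 66, 72, 70, 68, 67, 67, 67, 66, 66]
{0.072: [315.3, 221.6], 0.066: [315.4, 216.7], 0.06: [315.5, 212.2]} row195+ [39, 43, 43, 42, 39, 42, 40, 40, 38, 41, 37, 35, 37, 37, 36, 38, 38, 37, 36, 34, 34, 35, 45, 52, 50, 52, 52, 53, 53, 68, 76, 74, 68, 66, 64, 66, 66, 66, 65, 66]
t 17.45 pos [ 0.4342 -0.3591  0.0663] y-axis [-0.05   0.999  0.   ] z [-0.  0. -1.] F [-0.14  0.08  0.15] gap 0.0004
310 [63, 66, 67, 66, 65, 65, 64, 64, 67, 64, 64, 66, 55, 49, 54, 62, 72, 68, 72, 70, 68, 72, 72, 69]
330 [63, 63, 63, 65, 64, 65, 61, 64, 63, 63, 64, 64, 65, 58, 54, 62, 68, 71, 69, 70, 70, 69, 71, 66]
```

Emit:
apply_moves --commands '[{"linear":[0,0,0.1],"angular":[0,0,0],"fingers":0}]'

```text
time_s: 17.58
eef_pos: [0.4343, -0.3591, 0.0654]
ee_rot: [-0.0, -0.025, 1.0, -0.0]
force: [0.8, -0.1, -0.2]
finger_gap: 0.0002
```

Emit:
apply_moves --commands '[{"linear":[0,0,0.1],"angular":[0,0,0],"fingers":0}]'

```text
time_s: 17.7
eef_pos: [0.4343, -0.3591, 0.0644]
ee_rot: [0.0, -0.025, 1.0, -0.0]
force: [-0.4, -0.3, 0.5]
finger_gap: -0.0001
```

Emit:
apply_moves --commands '[{"linear":[0,0,0.1],"angular":[0,0,0],"fingers":0}]'

```text
time_s: 17.82
eef_pos: [0.4343, -0.3591, 0.0634]
ee_rot: [-0.0, -0.025, 1.0, 0.0]
force: [-0.6, -0.5, 1.7]
finger_gap: -0.0
```

```bash
python3 - <<'E'
from rim import *
st(); rim('w13'); st()
g=cv2.imread('pics/w13.png',0)
for u in(310,330): print(u,g[240:264,u].tolist())
E
```

```text
t 17.82 pos [ 0.4343 -0.3591  0.0634] y-axis [-0.05   0.999  0.   ] z [-0.  0. -1.] F [-0.62 -0.46  1.67] gap -0.0
{0.072: [337.2, 225.9], 0.066: [336.5, 220.9], 0.06: [335.9, 216.1]} row195+ [92, 43, 41, 40, 40, 39, 41, 38, 38, 39, 38, 39, 38, 38, 37, 36, 37, 36, 39, 35, 36, 35, 36, 34, 35, 35, 41, 49, 49, 52, 51, 52, 55, 62, 69, 70, 67, 67, 67, 66]
{0.072: [315.1, 224.1], 0.066: [315.2, 219.0], 0.06: [315.3, 214.4]} row195+ [42, 43, 42, 42, 42, 42, 40, 39, 41, 40, 40, 38, 39, 40, 38, 38, 38, 34, 37, 36, 35, 37, 36, 37, 41, 49, 50, 52, 53, 51, 55, 59, 71, 78, 73, 69, 66, 66, 66, 66]
t 17.88 pos [ 0.4342 -0.3591  0.0633] y-axis [-0.05   0.999 -0.   ] z [-0. -0. -1.] F [-0.56  0.63  0.17] gap -0.0003
310 [65, 65, 65, 65, 64, 63, 60, 63, 65, 63, 66, 63, 63, 64, 63, 66, 70, 72, 68, 71, 67, 71, 69, 69]
330 [64, 65, 64, 68, 63, 63, 63, 64, 62, 64, 64, 62, 64, 63, 63, 66, 69, 72, 67, 69, 68, 68, 70, 65]
```

Contact at TCP z of about 0.063: the shadow has closed up. That puts the click near 0.0575 and the bottom near 0.0515.

Emit:
apply_moves --commands '[{"linear":[0,0,0.2],"angular":[0,0,0],"fingers":0},{"linear":[0,0,0.1],"angular":[0,0,0],"fingers":0}]'

```text
time_s: 18.12
eef_pos: [0.4343, -0.3592, 0.0604]
ee_rot: [0.0, -0.025, 1.0, -0.0]
force: [-0.4, 0.1, 1.6]
finger_gap: -0.0002
```

```bash
python3 - <<'E'
from rim import *
st(); rim('w14'); st()
E
```

```text
t 18.12 pos [ 0.4343 -0.3592  0.0604] y-axis [-0.05   0.999 -0.   ] z [ 0. -0. -1.] F [-0.43  0.13  1.56] gap -0.0002
{0.072: [337.7, 228.5], 0.066: [337.0, 223.2], 0.06: [336.4, 218.3]} row195+ [139, 125, 81, 39, 41, 41, 39, 38, 38, 39, 38, 38, 37, 38, 38, 35, 38, 37, 35, 36, 35, 36, 37, 34, 33, 35, 41, 50, 52, 52, 51, 51, 53, 62, 69, 72, 68, 66, 66, 65]
{0.072: [315.2, 226.6], 0.066: [315.3, 221.3], 0.06: [315.4, 216.5]} row195+ [92, 41, 42, 44, 43, 40, 41, 41, 39, 39, 38, 39, 41, 38, 38, 38, 37, 37, 34, 36, 35, 36, 33, 35, 44, 50, 52, 52, 52, 50, 52, 60, 71, 75, 71, 68, 66, 67, 67, 66]
t 18.18 pos [ 0.4343 -0.3592  0.0603] y-axis [-0.05   0.999 -0.   ] z [ 0. -0. -1.] F [ 0.06 -0.38  1.78] gap 0.0003
```

The cap now follows the tool at about 1.7 N. On to the click.

Emit:
apply_moves --commands '[{"linear":[0,0,0.2],"angular":[0,0,0],"fingers":0}]'

```text
time_s: 18.3
eef_pos: [0.4343, -0.3592, 0.0585]
ee_rot: [0.0, -0.025, 1.0, -0.0]
force: [-0.3, -0.1, 2.2]
finger_gap: -0.0001
```

Emit:
apply_moves --commands '[{"linear":[0,0,0.1],"angular":[0,0,0],"fingers":0}]'

```text
time_s: 18.42
eef_pos: [0.4343, -0.3592, 0.0574]
ee_rot: [0.0, -0.025, 1.0, -0.0]
force: [0.0, -0.0, 1.9]
finger_gap: 0.0002
```

Emit:
apply_moves --commands '[{"linear":[0,0,0.06],"angular":[0,0,0],"fingers":0}]'

```text
time_s: 18.55
eef_pos: [0.4344, -0.3593, 0.0571]
ee_rot: [0.0, -0.025, 1.0, -0.0]
force: [-0.9, 1.1, 7.2]
finger_gap: 0.0001
```

At the click: 7 N with motion stopped. I'll ease by a hair and hold, with about half a second in total.

Emit:
apply_moves --commands '[{"linear":[0,0,-0.01],"angular":[0,0,0],"fingers":0},{"linear":[0,0,0],"angular":[0,0,0],"fingers":0},{"linear":[0,0,0],"angular":[0,0,0],"fingers":0}]'

```text
time_s: 18.92
eef_pos: [0.4343, -0.3592, 0.0572]
ee_rot: [0.0, -0.025, 1.0, -0.0]
force: [-0.5, 0.4, 4.9]
finger_gap: 0.0001
```

Emit:
apply_moves --commands '[{"linear":[0,0,0.5],"angular":[0,0,0],"fingers":0},{"linear":[0,0,0.4],"angular":[0,0,0],"fingers":0},{"linear":[0,0,0],"angular":[0,0,0],"fingers":0}]'

```text
time_s: 19.3
eef_pos: [0.4346, -0.3594, 0.0503]
ee_rot: [0.001, -0.025, 1.0, 0.001]
force: [-8.1, 8.3, 32.7]
finger_gap: -0.0001
```

Bottomed out: 6.9 mm past the click with a hard stop. Now I'll let go and move clear.

Emit:
apply_moves --commands '[{"linear":[0,0,-0.6],"angular":[0,0,0],"fingers":0},{"linear":[0,0,-3],"angular":[0,0,0],"fingers":0},{"linear":[0,0,-5],"angular":[0,0,0],"fingers":0},{"linear":[0,0,-5],"angular":[0,0,0],"fingers":0},{"linear":[0,0,-5],"angular":[0,0,0],"fingers":0},{"linear":[-2,5,0],"angular":[0,0,0],"fingers":0},{"linear":[-2,5,0],"angular":[0,0,0],"fingers":0},{"linear":[-2,5,0],"angular":[0,0,0],"fingers":0},{"linear":[0,0,0],"angular":[0,0,0],"fingers":0},{"linear":[0,0,0],"angular":[0,0,0],"fingers":0}]'

```text
time_s: 20.55
eef_pos: [0.4863, -0.2067, 0.2338]
ee_rot: [-0.0, -0.025, 1.0, -0.0]
force: [-0.3, -0.7, 1.0]
finger_gap: 0.0002
```

```bash
python3 - <<'E'
from h import *
st(); pin('w15')
a=cv2.imread('pics/s0.png').astype(int); b=save('scene','s1')[:,:,::-1].astype(int)
d=np.abs(a-b).max(2)
for n,(u,v,w,h) in dict(rack=(241,179,35,31),box=(422,276,69,67),flask=(381,299,39,65),plate=(374,229,42,35),key=(285,165,30,20)).items(): print(n,(d[v:v+h,u:u+w]>50).mean().round(3))
for f in('w6','w7','w15'): pass
T=wT(); im=cv2.imread('pics/w15.png'); m=cv2.inRange(cv2.cvtColor(im,cv2.COLOR_BGR2HSV),(8,90,40),(24,255,255))
k,l,s,c=cv2.connectedComponentsWithStats(m); ce=proj('wrist',[.592,-.024,.092],T)[0]
i=min((i for i in range(1,k) if s[i,4]>200),key=lambda i:np.hypot(*(c[i]-ce))); v,u=np.where(l==i)
P=unproj('wrist',np.c_[u,v].astype(float),.092,T)[:,:2]-[.5865,.0745]; al=P@[.05,-.9987]; print('pinion along min/max',np.percentile(al,[.3,99.7]).round(4))
E
```

```text
t 20.55 pos [ 0.4863 -0.2067  0.2338] y-axis [-0.05   0.999 -0.   ] z [-0. -0. -1.] F [-0.33 -0.75  1.03] gap 0.0002
[([0, 49, 72, 129, 7382], [0.4408, -0.447]), ([126, 200, 123, 78, 7961], [0.5458, -0.3255]), ([452, 264, 86, 66, 2222], [0.5922, -0.0286])]
rack 0.0
box 0.0
flask 0.0
plate 0.005
key 0.0
pinion along min/max [0.0619 0.1439]
```

The bystanders are unmoved. As a firm in-gear check, I'll repeat the first wrist view shifted 50 mm along the slide. If the pinion is fully extended with the knob home, it should appear at the same pixels as before.

Emit:
apply_moves --commands '[{"linear":[0,0,-3.5],"angular":[0,0,0],"fingers":0},{"linear":[0,0,-3.4],"angular":[0,0,0],"fingers":0},{"linear":[-0.9,4.9,0],"angular":[0,0,0],"fingers":0},{"linear":[-0.9,4.9,0],"angular":[0,0,0],"fingers":0},{"linear":[-0.9,4.9,0],"angular":[0,0,0],"fingers":0},{"linear":[-0.9,4.9,0],"angular":[0,0,0],"fingers":0},{"linear":[-0.9,4.9,0],"angular":[0,0,0],"fingers":0},{"linear":[-0.9,4.9,0],"angular":[0,0,0],"fingers":0},{"linear":[0,0,0],"angular":[0,0,0],"fingers":0},{"linear":[0,0,0],"angular":[0,0,0],"fingers":0}]'

```text
time_s: 21.9
eef_pos: [0.5261, 0.0883, 0.3027]
ee_rot: [-0.0, -0.024, 1.0, -0.0]
force: [-0.4, -1.2, 0.2]
finger_gap: -0.0006
```

```bash
python3 - <<'E'
from h import *
st(); T=wT(); np.save('T16.npy',T); save('wrist','w16')
d=np.array([.05,-.9987]); 
C={}
for f,t in(('w1','T1'),('w16','T16')):
  TT=np.load(t+'.npy'); im=cv2.imread(f'pics/{f}.png'); hsv=cv2.cvtColor(im,cv2.COLOR_BGR2HSV)
  m=cv2.inRange(hsv,(8,90,40),(24,255,255)); m[:,:100]=0; m[:,300:]=0
  # rectify the z=.092 plane: 1 px = .5 mm along (columns) and lateral (rows)
  U,V=np.meshgrid(np.arange(.06,.26,.0005),np.arange(-.06,.06,.0005))
  P=np.array([.5865,.0745])+U.ravel()[:,None]*d+V.ravel()[:,None]*np.array([.9987,.05])
  uv=proj('wrist',np.c_[P,np.full(len(P),.092)],TT).astype(np.float32).reshape(*U.shape,2)
  r=cv2.remap(m,uv[...,0],uv[...,1],cv2.INTER_LINEAR)
  P2=cv2.remap(im,uv[...,0],uv[...,1],cv2.INTER_LINEAR); C[f]=(r,P2)
  c=np.where((r>127).any(0))[0]; print(f,'brass along',.06+c.min()*.0005,.06+c.max()*.0005)
# template: left part of pinion (knob side, away from sleeve) in w1
r1,r16=C['w1'][0],C['w16'][0]
c=np.where((r1>127).any(0))[0].max()
tpl=r1[10:170,c-90:c+6]; res=cv2.matchTemplate(cv2.copyMakeBorder(r16,20,20,40,40,cv2.BORDER_CONSTANT),tpl,cv2.TM_CCORR_NORMED)
_,mx,_,loc=cv2.minMaxLoc(res); print('shift along mm',(loc[0]-40-(c-90))*.5,'lat',(loc[1]-20-10)*.5,mx)
# knob: dark top at z .152
for f,t in(('w1','T1'),('w16','T16')):
  TT=np.load(t+'.npy'); g=cv2.imread(f'pics/{f}.png',0)
  U,V=np.meshgrid(np.arange(.13,.26,.0005),np.arange(-.03,.04,.0005))
  P=np.array([.5865,.0745])+U.ravel()[:,None]*d+V.ravel()[:,None]*np.array([.9987,.05])
  uv=proj('wrist',np.c_[P,np.full(len(P),.152)],TT).astype(np.float32).reshape(*U.shape,2)
  r=cv2.remap(g,uv[...,0],uv[...,1],cv2.INTER_LINEAR); row=[(np.where(r[i]<65)[0].max()*.5+130) for i in range(40,90,8) if (r[i]<65).any()]; print(f,'knob outer edge mm',row)
E
```

```text
t 21.9 pos [0.5261 0.0883 0.3027] y-axis [-0.048  0.999 -0.001] z [-0.    -0.001 -1.   ] F [-0.37 -1.23  0.22] gap -0.0006
w1 brass along 0.112 0.1895
w16 brass along 0.06 0.14
shift along mm -49.5 lat -1.0 0.9119507670402527
w1 knob outer edge mm [np.float64(224.5), np.float64(229.5), np.float64(233.5), np.float64(235.5), np.float64(235.5), np.float64(235.0), np.float64(233.0)]
w16 knob outer edge mm [np.float64(177.5), np.float64(181.5), np.float64(184.0), np.float64(185.5), np.float64(186.5), np.float64(184.5), np.float64(182.5)]
```

The pinion moved 49.5 mm and the knob about 50 mm, so the spring travel is about 0 and it's in gear. The arm is clear of everything.

```bash
python3 -c "
from rig import ctrl
print(ctrl.sign_off())"
```

```text
the job is handed in; nothing more can be done
None
```

The mixer is in gear, the start key was pressed as asked, and the job is handed in at about 22 s of the 67 s allowed. Sign-off gave no verdict.

**What I did**
- **Knob:** I pushed it home against its stop, reaching 23 N with no further motion.
- **Rotor:** I rocked it anticlockwise by the near sleeve until the pinion dropped in, then nudged it on to its hard stop.
- **Key:** On the white pod's key I felt for the first click and held it there for about 0.45 s at 5–7 N. I then pressed to the bottom, 6.9 mm further with a hard stop at 33 N, and let go.

**Last checks**
- **In gear:** The final wrist picture against the first one shows the pinion moved 49.5 mm and the knob about 50 mm. That puts the spring travel near 0, where a tooth riding on a pin would show 6–12 mm.
- **Bystanders:** The tube rack, tip box and flask show no change in the scene picture. 0.5% of the pixels around the well plate changed.
- **Arm:** It stands clear and touches nothing.

**Disagreements**
- **Fingertips:** Closed, they met the key about 22 mm further down than the given 14 mm offset implied, so I found contact by force and picture instead.
- **Pinion reading:** One oblique view put the pinion 2–4 mm further back than the others. The final comparison did not bear that out.

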